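# Slide a plate out past the ledge end

## Robot

A 6-joint arm with a two-finger parallel gripper is mounted at the origin on the work surface. World frame = base frame: x ahead of the robot, y to its left, z up, the work surface at z = 0. Lengths are in m, angles in rad, forces in N, time in s.
With the tool pointing down it reaches from about 0.3 to 0.875 m from the base axis. Payload 6.4 kg.
Tool frame: the origin (TCP) lies midway between the tips of the shut fingers; the grasp point (between the pads) lies 19 mm behind it; x points along the fingers, y is the direction in which the jaws open and shut, and the axes are right-handed (so a half turn about x gives the same grasp; the last joint's range is limited). The gripper opens to 88 mm and grips with 3 to 60 N. Pads are 18 mm wide; open, the fingers measure 123 mm over their backs; the gripper's body (75 mm by 187 mm) begins 45 mm behind the grasp point.
Start: joints at [-1.317, 0.181, 1.607, -0, 1.354, -0.206], TCP at [0.255, -0.515, 0.208] pointing down, gripper open.
Joint ranges: [-2.99, 2.99], [-0.89, 2.07], [0.3, 2.58], [-1.14, 4.28], [0, 2.63], [-3.12, 3.12]. Speed limits (rad/s): [2.57, 2.57, 3.01, 3.14, 3.14, 3.14].

## Interface

Orientations are given as a 3x3 rotation matrix whose columns are the frame's x, y, z axes.
In Python, from cell import ctrl, eoat, kinematics, telemetry, optics, hand_in gives the robot as it stands. The module is installed in compiled form; this text tells all that it offers. Calls block until the motion is done:
- ctrl.move_pose(position, orientation): joint-space move of the TCP to a pose.
- ctrl.move_straight(position, orientation=None, rate=0.15, force_limit=None): straight line of the TCP; orientation=None keeps the orientation; rate is the mean speed in m/s. With force_limit (N) it stops when the force on the tool has changed by that much, and returns True; else False.
- ctrl.goto_joints(angles): joint-space move.
- eoat.gripper_open() and eoat.clamp(newtons=None): open the fingers fully, or close them until they stop; newtons is the grip in N (None keeps the last).
- ctrl.pause(seconds).
- kinematics.inverse_kinematics(position, orientation): joint angles nearest the present ones, or None.
- telemetry.state(): the state.
- optics.capture(name): name is "scene" or "top" or "wrist"; returns a dict with "color" (420x560x3 uint8, blue, green, red), "camera_matrix" (3x3 intrinsics, pixels), "xyz" and "rotation" of the camera in the world; the wrist camera has in their place "mount" (4x4, takes a point from camera to tool coordinates, whose origin is the TCP and whose axes are the tool frame's). Camera axes: x right, y down, z forward; pixel columns grow to the right and rows downward; lengths in m; the calibration is good to about 2 mm. A picture is of the moment at which its call begins: read the wrist's pose just before it. There is no depth.
A pose or a line that the arm cannot do raises ctrl.MotionError and nothing moves.
- hand_in(): hands the job in, once; it reports no verdict.
The state is a dict: "time": time; "qpos": joint angles; "qvel": joint speeds; "joint_torque": joint torques, N m; "tcp_pos": TCP position; "eef_rot": TCP orientation; "contact_force": force on the tool from outside, world axes, zero at the start; "moment": the same for the moment, N m; "finger_gap": finger opening in m.
Only numpy, scipy, OpenCV 4.12 (cv2) and the standard library are available. Lean on these libraries where they do the work, as an engineer would, in place of code of your own. Each camera call takes 0.05 s, during which the arm holds its last target.

## Task

On the repair bench a steel base plate lies on a wooden ledge, kept in by a small sliding stop at the ledge's open end. With the fingertips, push the stop fully back, away from the robot, then push the plate along the ledge towards the open end until about a third of its length sticks out past it, so that its edge can be got at. Leave it lying flat and straight on the ledge; do not lift it, and leave the loose things around alone.

Things in the scene. Friction and masses are not known exactly. Their poses are not given: they have to be found in the camera images.
- ledge: Fixed wooden ledge, red bins below. Board 130 mm (its x) by 360 mm (its y), flat top 70 mm above the bench. Origin: on the bench, under the board's centre. Its y runs along the ledge: open end at y = -180 mm (robot's right), closed end at +180 with an end board 8 mm thick, 22 mm above the top. Its x points away from the robot. Position and yaw (up to 0.25 rad) vary.
- open_end (a point): Middle of the top edge of the ledge's open end: (0, -180, 70) mm in the ledge's frame. The plate must stick out past this end. A metal lip 10 mm high runs along the ledge's far side (ledge x 59 to 65 mm, y -140 to +180); the near side has none.
- stop_mid (a point): Centre of the stop: a dark steel block 25 mm (ledge x) by 20 mm (ledge y) by 30 mm high on the ledge top, at ledge y = -165 mm. With the stop at 0 this point is at ledge x = 34.5 mm; it moves with the stop. Pushed back, the stop projects beyond the ledge's far side on its guide.
- stop (a joint): Travel of the stop along the ledge's +x (away from the robot): 0 = in the plate's path, 0.045 m = fully back, against its end, clear of the plate. Starts at 0 to 0.006. It resists with about 2.5 N of friction and stays where it is left.
- plate: Loose flat steel plate, 90 mm (its x) by 130 mm (its y), 6 mm thick, about 0.5 kg, four 10 mm holes near the corners. Origin: centre of its underside, which rests on the ledge top. Its y lies along the ledge's y within 0.08 rad. At the start it is at least 55 mm from the end board and 35 mm from the stop. Past about 60 mm of overhang it tips off. Mass and friction vary by a fifth.
- lead (a point): Middle of the plate's leading end face, towards the open end: (0, -65, 3) mm in the plate's frame.
- bearing: Bystander: loose steel bearing ring, 42 mm across, 14 mm high, standing on the bench near the ledge. Origin: centre of its underside.
- jar: Bystander: small closed jar, 44 mm across, 60 mm high, standing on the bench near the ledge. Origin: centre of its underside.
- socket: Bystander: loose round metal socket (tool bit), 32 mm across, 38 mm high, standing on the bench near the ledge. Origin: centre of its underside.
Not all that is in view belongs to the job. What is meant by the plate is not red, and is the smaller of those in its own colour.

How it is judged:
On the way, in this order (a step that is already met when the one before it is completed fails the run):
1. the stop is pushed back clear of the plate's path, with the plate still fully on the ledge (value of joint stop above 0.038 m and y of lead in the frame of ledge above -0.18 m), for 0.2 s.
2. the plate sticks out about a third of its length past the open end (y of lead in the frame of ledge between -0.238 and -0.208 m), for 0.2 s.
At the end, for the whole second after the job is handed in: Stop back by over 38 of 45 mm; middle of the plate's leading end 28 to 58 mm past the open end (a third is 43); plate at rest on the ledge top, flat within 0.04 rad, straight along the ledge within 0.14 rad, its centre within 24 mm of the ledge's middle line (all of step 2 and value of joint stop above 0.038 m and angle between the y axis of plate and the y axis of ledge, either way round below 0.14 rad and angle between plate's own z axis and vertical below 0.04 rad and x of plate in the frame of ledge between -0.024 and 0.024 m and z of plate in the frame of ledge between 0.066 and 0.074 m and linear speed of plate below 0.01 m/s); the robot touches nothing.
It fails at once if the plate is lifted more than 12 mm off the ledge (z of plate in the frame of ledge above 0.082 m).
It fails at once if the plate is tipped up or tips off the ledge (angle between plate's own z axis and vertical above 0.15 rad).
It fails at once if the bearing is moved more than 20 mm or knocked over (distance of bearing from where it was at the start of the episode above 0.02 m or angle between bearing's own z axis and vertical above 0.3 rad).
It fails at once if the jar is moved more than 20 mm or knocked over (distance of jar from where it was at the start of the episode above 0.02 m or angle between jar's own z axis and vertical above 0.3 rad).
It fails at once if the socket is moved more than 20 mm or knocked over (distance of socket from where it was at the start of the episode above 0.02 m or angle between socket's own z axis and vertical above 0.3 rad).
It also fails if it takes over 58 s, if anything falls off the work surface, if the arm or the gripper's body presses on something with over 40 N, if the wrist force passes 120 N, or if a joint passes its speed limit or range.

## Working session

There is one attempt and no reset: what is moved stays moved. The work goes in short steps, each a Python script; the robot and the scene stay as the last script left them, time stands still between calls to the robot, and variables do not carry over. Pictures are saved under pics/ and viewed, and the job is handed in when it is done.

```bash
mkdir -p pics
python3 - <<'E'
from cell import *
import cv2,numpy as np
for n in ["scene","top"]:
    c=optics.capture(n); cv2.imwrite(f"pics/{n}0.png",c["color"]); print(n,c["camera_matrix"].tolist(),c["xyz"],c["rotation"])
    np.savez(n+".npz",K=c["camera_matrix"],t=c["xyz"],R=c["rotation"],im=c["color"])
print(telemetry.state())
E
```

```text
scene [[428.6430740770493, 0.0, 285.611757685886], [0.0, 428.6430740770493, 209.1620638725071], [0.0, 0.0, 1.0]] [0.78451448 0.37167736 0.85018819] [[-0.8343284   0.47279288 -0.28348373]
 [ 0.55123396  0.72120801 -0.41952368]
 [ 0.00610293 -0.50628638 -0.86234382]]
top [[429.2748750646002, 0.0, 278.2019025560778], [0.0, 429.2748750646002, 209.07265548316258], [0.0, 0.0, 1.0]] [ 0.48016417 -0.03006092  1.06898496] [[ 0.01598404 -0.99829658  0.05611106]
 [-0.99931922 -0.01408381  0.03409905]
 [-0.03325071 -0.0566179  -0.99784207]]
{'time': 0.1, 'qpos': array([-1.31731789e+00,  1.81453428e-01,  1.60784249e+00, -7.75844195e-06,
        1.35376468e+00, -2.06317265e-01]), 'qvel': array([ 1.69029650e-03, -1.39764474e-03, -3.97332973e-03,  2.00568645e-04,
        5.69406184e-05,  5.23501530e-04]), 'joint_torque': array([ 2.36551523e-04, -4.34823346e+01, -3.42698872e+01,  7.02580903e-02,
        3.39797919e-02, -5.58107604e-05]), 'tcp_pos': array([ 0.25504505, -0.51480044,  0.2073394 ]), 'eef_rot': array([[-3.75456516e-04,  4.43766265e-01, -8.96142489e-01],
       [ 1.41914435e-03, -8.96141413e-01, -4.43766327e-01],
       [-9.99998923e-01, -1.43837051e-03, -2.93306255e-04]]), 'contact_force': array([-0.04374273,  0.4421199 , -0.63082983]), 'moment': array([-0.02313801,  0.04269525,  0.00655309]), 'finger_gap': 0.08823453295915898}
```

View pics/top0.png

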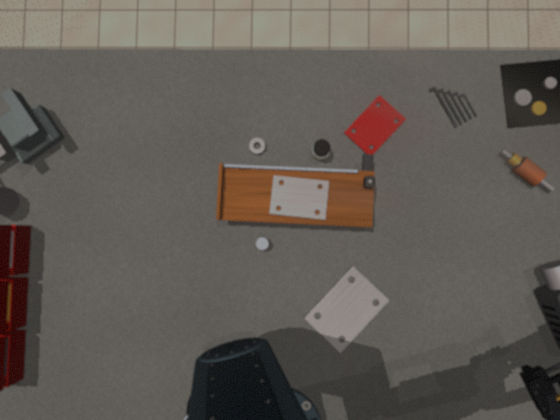

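View pics/scene0.png

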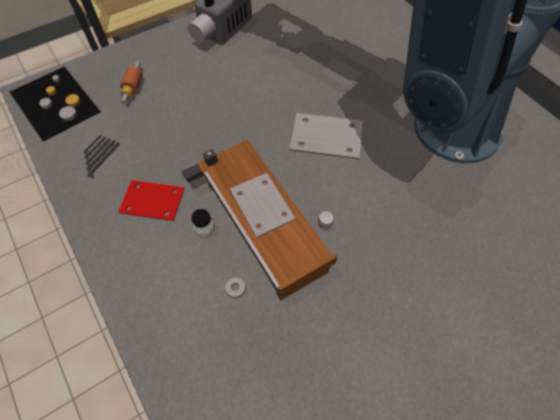

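The plate could be any of three in the top view: the grey plate on the ledge at (299,197), the larger grey plate on the bench at (347,308), or the red plate at (375,125). I choose the one on the ledge because it is not red and is the smaller of the two grey ones. The stop is at about (369,182), the jar at (321,149), the bearing at (257,146) and the socket at (262,244).

Run:
```python
import cv2,numpy as np
d=np.load("top.npz"); im=d["im"][135:255,210:390]
cv2.imwrite("pics/topcrop.png",cv2.resize(im,None,fx=4.4,fy=4.4,interpolation=cv2.INTER_CUBIC))
d=np.load("scene.npz"); im=d["im"][135:300,175:345]
cv2.imwrite("pics/scenecrop.png",cv2.resize(im,None,fx=3.6,fy=3.6,interpolation=cv2.INTER_CUBIC))
```

```text
(no output)
```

View pics/topcrop.png

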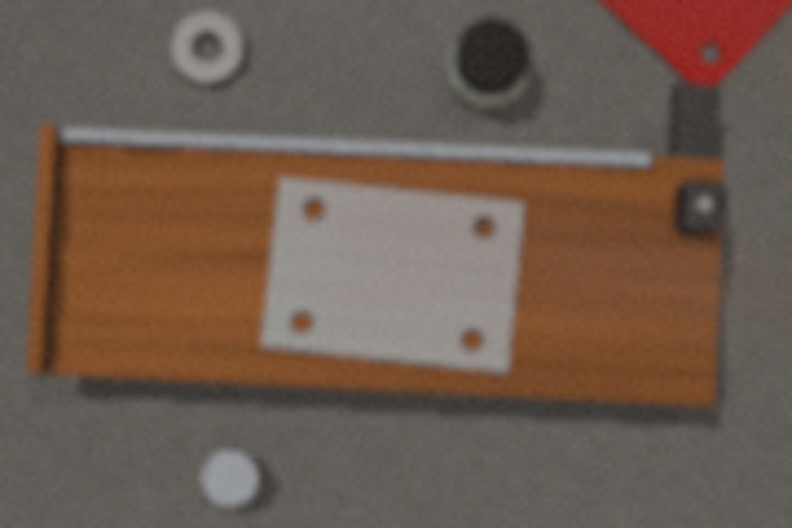

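View pics/scenecrop.png

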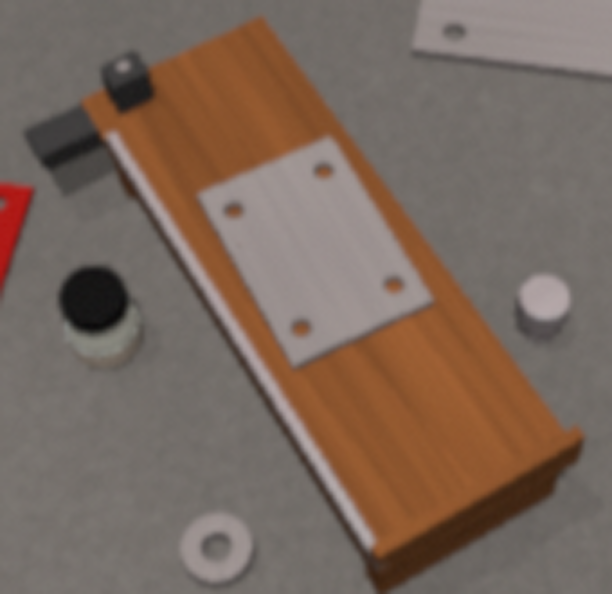

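```bash
cat > geo.py <<'E'
import numpy as np, cv2
from scipy.optimize import least_squares
def cam(n):
    d=np.load(n+".npz"); return d["K"],d["t"],d["R"]
def proj(c,P):
    K,t,R=c; p=(np.atleast_2d(P)-t)@R; q=p@K.T; return q[:,:2]/q[:,2:]
def unproj(c,uv,z):
    K,t,R=c; uv=np.atleast_2d(uv).astype(float); d=np.c_[uv,np.ones(len(uv))]@np.linalg.inv(K).T@R.T
    return t+d*((z-t[2])/d[:,2])[:,None]
def T(p,P):
    P=np.atleast_2d(np.array(P,float)); c,s=np.cos(p[2]),np.sin(p[2])
    return np.c_[p[0]+c*P[:,0]-s*P[:,1],p[1]+s*P[:,0]+c*P[:,1],P[:,2]]
def fit(obs,x0):
    # obs: list of (cam, pts local, uv)
    f=lambda p:np.concatenate([(proj(c,T(p,P))-uv).ravel() for c,P,uv in obs])
    r=least_squares(f,x0,loss="soft_l1"); return r.x,r.fun.reshape(-1,2)
E
python3 - <<'E'
from geo import *
ct,cs=cam("top"),cam("scene")
tp=lambda a:(np.array(a)+.5)/4.4-.5+[210,135]
sc=lambda a:(np.array(a)+.5)/3.6-.5+[175,135]
L=[[-.065,-.18,.07],[.065,-.18,.07],[-.065,.188,.092],[.065,.188,.092]]
top=tp([(715,405),(722,158),(29,372),(41,124)])
s=sc([(262,17),(84,98),(581,433),(375,553)])
for o in ([(ct,L,top)],[(cs,L,s)],[(ct,L,top),(cs,L,s)]):
    p,r=fit(o,[.5,-.05,0]); print(p.round(4)); print(r.round(1).tolist())
led=p
P=[[.045,.065,.076],[.045,-.065,.076],[-.045,-.065,.076],[-.045,.065,.076]]
tq=tp([(279,177),(526,202),(511,374),(260,347)])
sq=sc([(295,367),(197,193),(332,135),(434,300)])
for o in ([(ct,P,tq)],[(cs,P,sq)],[(ct,P,tq),(cs,P,sq)]):
    q,r=fit(o,[.5,-.05,0]); print('plate',q.round(4)); print(r.round(1).tolist())
def inled(w): 
    c,s_=np.cos(led[2]),np.sin(led[2]); d=w[:,:2]-led[:2]; return np.c_[d[:,0]*c+d[:,1]*s_,-d[:,0]*s_+d[:,1]*c]
print('plate in ledge',inled(np.array([[q[0],q[1]]])),q[2]-led[2])
print('stop top pts',inled(unproj(ct,tp([(680,182),(722,184),(720,215)]),.1)))
print('socket,bearing,jar led:')
w=np.r_[unproj(ct,tp([(231,478)]),.038),unproj(ct,tp([(208,48)]),.014),unproj(ct,tp([(492,57)]),.06)]
print(w.round(3),inled(w).round(3))
np.savez("fit.npz",led=led,plate=q)
E
```

```text
[ 0.5694 -0.0399 -0.03  ]
[[1.9, -0.1], [2.1, 0.2], [-2.2, -0.1], [-1.9, -0.0]]
[ 0.5665 -0.0463 -0.0443]
[[-0.2, -3.4], [-1.4, -3.2], [1.0, 0.9], [0.1, 0.6]]
[ 0.5691 -0.0431 -0.0342]
[[3.1, 0.4], [3.6, 0.6], [-0.9, -0.3], [-0.4, -0.2], [-1.3, -1.9], [-2.4, -1.2], [1.5, 2.2], [1.0, 2.5]]
plate [ 0.5646 -0.0441 -0.0896]
[[0.3, 0.2], [-0.2, 0.2], [-0.6, -0.3], [0.5, -0.0]]
plate [ 0.5636 -0.0453 -0.0902]
[[-0.3, -0.4], [0.2, 0.3], [-0.1, 0.3], [0.1, -0.1]]
plate [ 0.5641 -0.0447 -0.0894]
[[0.5, 0.4], [0.1, 0.3], [-0.4, -0.1], [0.7, 0.2], [-0.3, -0.1], [0.1, 0.6], [-0.1, 0.6], [0.1, 0.2]]
plate in ledge [[-0.00493334 -0.00177095]] -0.055270032211218886
stop top pts [[ 0.0480674  -0.14520008]
 [ 0.04801388 -0.16661303]
 [ 0.03200952 -0.16619773]]
socket,bearing,jar led:
[[ 0.455  0.042  0.038]
 [ 0.697  0.062  0.014]
 [ 0.684 -0.096  0.06 ]] [[-0.116  0.082]
 [ 0.124  0.109]
 [ 0.117 -0.049]]
```

Run:
```python
from geo import *
ct,cs=cam("top"),cam("scene")
tp=lambda a:(np.array(a)+.5)/4.4-.5+[210,135]
sc=lambda a:(np.array(a)+.5)/3.6-.5+[175,135]
L=[[-.065,-.18,.07],[.065,-.18,.07],[-.065,.18,.092],[.065,.18,.092]]
top=tp([(715,405),(722,158),(29,372),(41,124)])
s=sc([(262,17),(84,98),(581,433),(375,553)])
for o in ([(ct,L,top)],[(cs,L,s)],[(ct,L,top),(cs,L,s)]):
    p,r=fit(o,[.5,-.05,0]); print(p.round(4)); print(r.round(1).tolist())
led=p; q=np.load("fit.npz")["plate"]
def inled(w): 
    c,s_=np.cos(led[2]),np.sin(led[2]); d=w[:,:2]-led[:2]; return np.c_[d[:,0]*c+d[:,1]*s_,-d[:,0]*s_+d[:,1]*c]
print('plate in ledge',inled(np.array([[q[0],q[1]]])),q[2]-led[2])
print('stop top pts',inled(unproj(ct,tp([(680,182),(722,184),(720,215)]),.1)), inled(unproj(cs,sc([(103,67),(142,55),(152,72),(122,88)]),.1)))
print('lip end',inled(unproj(ct,tp([(652,159)]),.08)))
w=np.r_[unproj(ct,tp([(231,478)]),.038),unproj(ct,tp([(208,48)]),.014),unproj(ct,tp([(492,57)]),.06)]
print(w.round(3),inled(w).round(3))
np.savez("fit.npz",led=led,plate=q)
```

```text
[ 0.5695 -0.0359 -0.03  ]
[[0.1, -0.2], [0.4, 0.1], [-0.4, 0.0], [-0.1, 0.1]]
[ 0.5681 -0.0393 -0.037 ]
[[0.1, -1.1], [-1.0, -0.4], [0.6, 0.4], [0.0, 0.4]]
[ 0.5691 -0.0374 -0.0336]
[[0.7, 0.3], [1.2, 0.6], [0.1, -0.1], [0.6, -0.0], [-0.0, -0.3], [-1.2, 0.5], [1.0, 1.1], [0.5, 1.4]]
plate in ledge [[-0.00469446 -0.00739917]] -0.05578905878225029
stop top pts [[ 0.04823183 -0.15085579]
 [ 0.04816719 -0.17226872]
 [ 0.03216304 -0.1718451 ]] [[ 0.04738439 -0.17215673]
 [ 0.02292302 -0.16811233]
 [ 0.02361171 -0.15325978]
 [ 0.04459159 -0.15181599]]
lip end [[ 0.06252701 -0.13902325]]
[[ 0.455  0.042  0.038]
 [ 0.697  0.062  0.014]
 [ 0.684 -0.096  0.06 ]] [[-0.116  0.076]
 [ 0.125  0.103]
 [ 0.117 -0.054]]
```

```bash
cat > rb.py <<'E'
from geo import *
from cell import *
led=np.load("fit.npz")["led"]
c,s=np.cos(led[2]),np.sin(led[2])
def W(x,y,z): return T(led,[[x,y,z]])[0]
def inl(w):
    d=np.array(w[:2])-led[:2]; return np.array([d[0]*c+d[1]*s,-d[0]*s+d[1]*c,w[2]])
def Rot(sg): 
    x=np.array([0,0,-1.]);y=sg*np.array([c,s,0]); return np.c_[x,y,np.cross(x,y)]
def st(m=""):
    a=telemetry.state(); print(m,"t",round(a["time"],2),"tcp led",inl(a["tcp_pos"]).round(4),"F",a["contact_force"].round(1))
def shot(n,f):
    k=optics.capture(n); cv2.imwrite("pics/"+f,k["color"]); return k
E
python3 - <<'E'
from rb import *
for sg in (1,-1): print(sg,kinematics.inverse_kinematics(W(-.025,-.165,.2),Rot(sg)),kinematics.inverse_kinematics(W(0,.09,.0725),Rot(sg)))
R=Rot(1) if kinematics.inverse_kinematics(W(-.025,-.165,.2),Rot(1)) is not None else Rot(-1)
eoat.clamp(10)
ctrl.move_pose(W(-.03,-.165,.2),R); st()
ctrl.move_straight(W(-.03,-.165,.085),rate=.1); st("down")
shot("top","top1.png")
E
```

```text
1 [-5.64395276e-01  1.87942058e-01  1.61548676e+00 -4.44089210e-16
  1.33816383e+00 -5.30760450e-01] [-1.15001840e-01  3.36488181e-01  1.71197926e+00 -4.44089210e-16
  1.09312522e+00 -8.13670152e-02]
-1 [-5.64395276e-01  1.87942058e-01  1.61548676e+00 -4.44089210e-16
  1.33816383e+00  2.61083220e+00] [-1.15001840e-01  3.36488181e-01  1.71197926e+00 -4.44089210e-16
  1.09312522e+00  3.06022564e+00]
 t 2.95 tcp led [-0.0302 -0.166   0.2   ] F [-0.5 -0.3 -0.1]
down t 4.25 tcp led [-0.0294 -0.1653  0.0858] F [ 0.4 -0.8 -0.4]
```

View pics/top1.png

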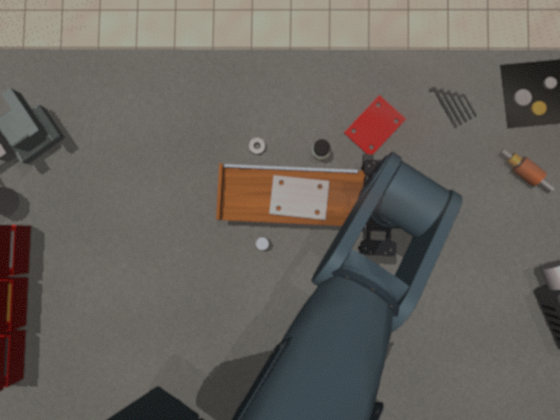

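The arm hides the stop in the top view. The plate at (299,197) has not moved. Next I push the stop.

Run:
```python
from rb import *
h=ctrl.move_straight(W(.03,-.165,.085),rate=.04,force_limit=20); st(f"push {h}")
h=ctrl.move_straight(W(.058,-.165,.085),rate=.025,force_limit=14); st(f"push2 {h}")
ctrl.pause(.3)
shot("scene","scene1.png")
```

```text
push False t 5.95 tcp led [ 0.0298 -0.165   0.085 ] F [-0.3  0.6  0. ]
push2 False t 7.22 tcp led [ 0.0579 -0.165   0.085 ] F [0.3 0.  0.5]
```

View pics/scene1.png

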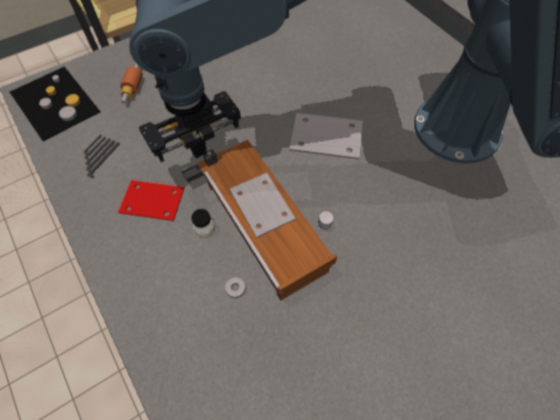

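Run:
```python
from rb import *
im=cv2.imread("pics/scene1.png")[85:225,125:275]
cv2.imwrite("pics/s1c.png",cv2.resize(im,None,fx=4.2,fy=4.2,interpolation=cv2.INTER_CUBIC))
print(proj(cam("scene"),[telemetry.state()["tcp_pos"],W(.0345,-.165,.1),W(.0795,-.165,.1)]))
k=shot("wrist","w1.png"); print(telemetry.state()["finger_gap"])
```

```text
[[201.42671207 161.61454576]
 [209.99157273 153.04448559]
 [191.30683755 161.62032817]]
0.00046444941703087356
```

View pics/s1c.png

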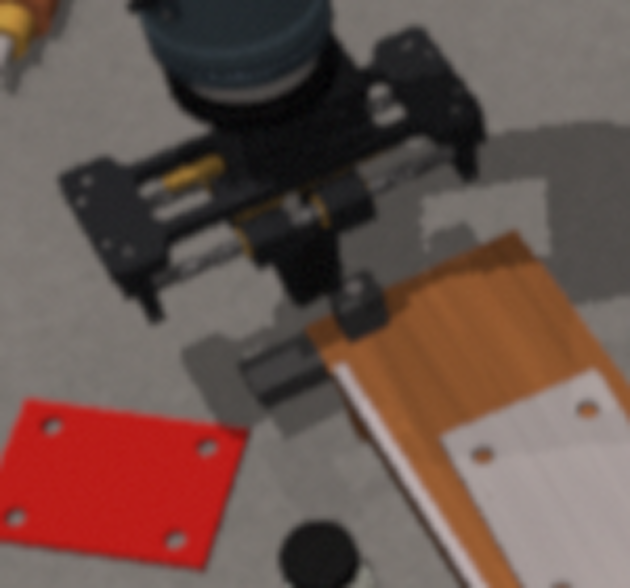

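View pics/w1.png

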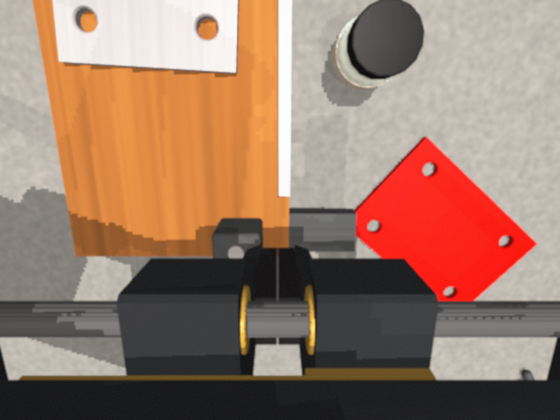

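```bash
cat >> rb.py <<'E'
def wcam():
    a=telemetry.state(); k=optics.capture("wrist"); M=np.array(k["mount"])
    R=a["eef_rot"]@M[:3,:3]; t=a["tcp_pos"]+a["eef_rot"]@M[:3,3]
    return (np.array(k["camera_matrix"]),t,R),k["color"]
E
python3 - <<'E'
from rb import *
cw,im=wcam(); cv2.imwrite("pics/w2.png",cv2.resize(im[150:320,40:460],None,fx=1.9,fy=1.9,interpolation=cv2.INTER_CUBIC))
print(cw[1],cw[2].round(2).tolist())
a=telemetry.state(); print(a["tcp_pos"],a["eef_rot"].round(3).tolist())
print(proj(cw,[W(-.065,-.18,.07),W(.065,-.18,.07),W(.059,-.14,.08),W(.065,-.14,.08),a["tcp_pos"]]).round(1))
w=unproj(cw,[(75,255),(289,250)],.07); print(w,[inl(v) for v in w]); w=unproj(cw,[(291,196)],.08); print([inl(v) for v in w])
w=unproj(cw,[(60,62),(236,73)],.076); print([inl(v) for v in w])
q=np.load("fit.npz")["plate"]; print([inl(v) for v in T(q,[[-.045,-.065,.076],[.045,-.065,.076]])])
E
```

```text
[ 0.62245212 -0.13767429  0.26205971] [[1.0, -0.03, -0.01], [-0.03, -0.96, -0.26], [0.0, 0.26, -0.97]]
[ 0.6214427  -0.20429723  0.08499176] [[-0.0, 0.999, -0.034], [0.0, -0.034, -0.999], [-1.0, -0.0, -0.0]]
[[ 77.9 255.3]
 [290.4 255.5]
 [281.  195.3]
 [291.9 195.4]
 [279.1 241.1]]
[[ 0.49629511 -0.21493534  0.07      ]
 [ 0.62722267 -0.21592038  0.07      ]] [array([-0.06675972, -0.17983316,  0.07      ]), array([ 0.06412692, -0.17641475,  0.07      ])]
[array([ 0.06451401, -0.14036437,  0.08      ])]
[array([-0.05406387, -0.07127783,  0.076     ]), array([ 0.03560753, -0.07641506,  0.076     ])]
[array([-0.05324886, -0.06978884,  0.076     ]), array([ 0.03661112, -0.07480725,  0.076     ])]
```

View pics/w2.png

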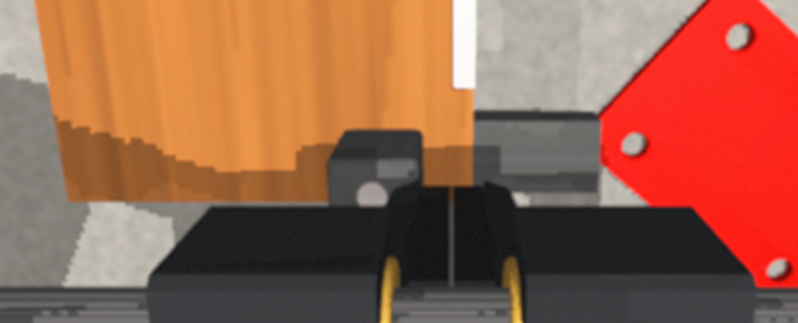

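Run:
```python
from rb import *
cw,im=wcam(); cs=cam("scene"); 
t=inl(telemetry.state()["tcp_pos"])
for nm,dy,dz in (("nom",0,0),("A",0,.02),("B",-.013,0)):
    P=np.array([W(t[0]+i,t[1]+j+dy,t[2]+dz) for i in(-.0175,.0175) for j in (-.009,.009)])
    print(nm,"wrist crop",((proj(cw,P)-[40,150])*1.9).round(0).tolist(),"scene crop",((proj(cs,P)-[125,85])*4.2).round(0).tolist())
im=optics.capture("scene")["color"][125:185,165:245]
cv2.imwrite("pics/s2c.png",cv2.convertScaleAbs(cv2.resize(im,None,fx=10,fy=10,interpolation=cv2.INTER_CUBIC),alpha=1.8,beta=20))
```

```text
nom wrist crop [[395.0, 202.0], [394.0, 144.0], [513.0, 202.0], [515.0, 144.0]] scene crop [[343.0, 296.0], [358.0, 320.0], [283.0, 324.0], [298.0, 348.0]]
A wrist crop [[389.0, 232.0], [388.0, 168.0], [520.0, 232.0], [522.0, 168.0]] scene crop [[337.0, 273.0], [353.0, 296.0], [276.0, 301.0], [291.0, 325.0]]
B wrist crop [[396.0, 242.0], [395.0, 186.0], [512.0, 242.0], [514.0, 186.0]] scene crop [[333.0, 280.0], [347.0, 303.0], [273.0, 307.0], [287.0, 330.0]]
```

View pics/s2c.png

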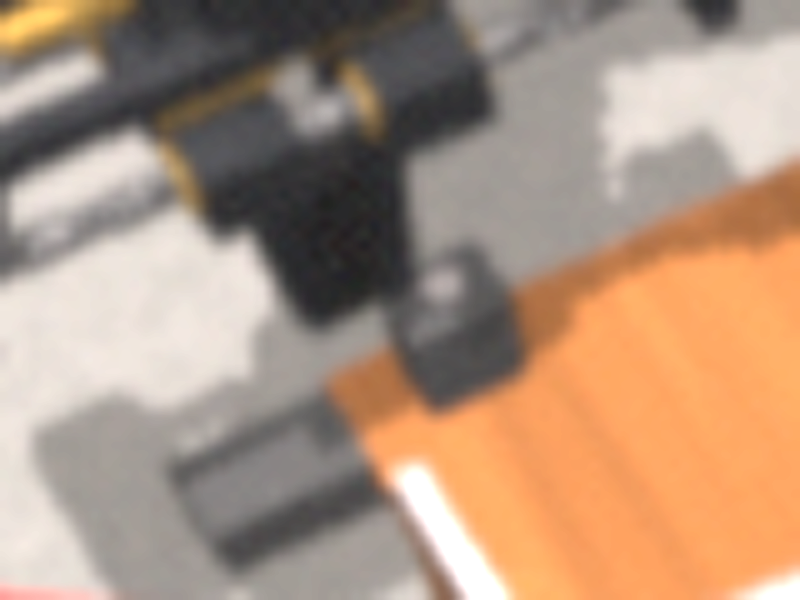

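Run:
```python
from rb import *
cw,im=wcam(); cs=cam("scene")
def ray(c,uv):
    K,t,R=c; d=R@np.linalg.inv(K)@[uv[0],uv[1],1]; return t,d/np.linalg.norm(d)
for uw in [(298.9,247.9),(311,257)]:
    t1,d1=ray(cw,uw);t2,d2=ray(cs,(196.5,157.3))
    A=np.c_[d1,-d2]; s_=np.linalg.lstsq(A,t2-t1,rcond=None)[0]
    print(inl(t1+s_[0]*d1).round(4),inl(t2+s_[1]*d2).round(4))
cv2.imwrite("pics/w3.png",cv2.convertScaleAbs(cv2.resize(im[210:300,190:370],None,fx=4.4,fy=4.4,interpolation=cv2.INTER_CUBIC),alpha=2,beta=30))
```

```text
[ 0.0669 -0.1567  0.1158] [ 0.0678 -0.1572  0.1161]
[ 0.0723 -0.1596  0.1195] [ 0.068  -0.1561  0.1175]
```

View pics/w3.png

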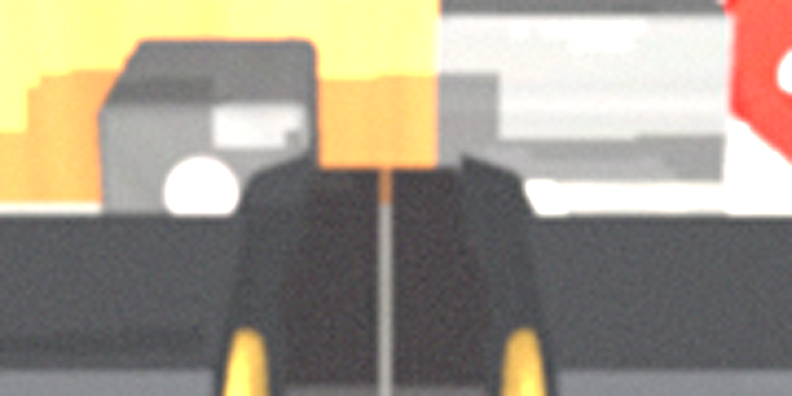

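The wrist and scene views agree that the real fingertips are at z≈0.116, about 31 mm above the reported TCP. They passed over the stop without touching it, so I'll measure the true offset by touching the ledge top lightly.

Run:
```python
from rb import *
ctrl.move_straight(W(-.03,-.16,.085),rate=.12); st()
h=ctrl.move_straight(W(-.03,-.16,.060),rate=.05,force_limit=5); st(h)
if not h:
    h=ctrl.move_straight(W(-.03,-.16,.030),rate=.015,force_limit=5); st(h)
shot("scene","scene2.png")
cw,im=wcam(); cv2.imwrite("pics/w4.png",im)
```

```text
t 8.7 tcp led [-0.0293 -0.1603  0.0854] F [0.4 1.2 0.4]
False t 9.35 tcp led [-0.03   -0.1599  0.0598] F [-0.5  0.4  0.1]
True t 10.63 tcp led [-0.03   -0.16    0.0398] F [-1.9  0.4  4.5]
```

View pics/w4.png

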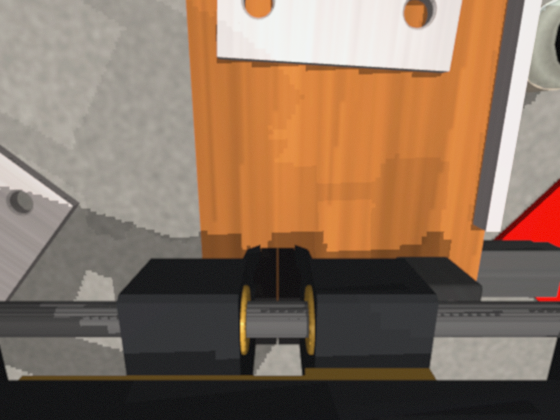

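View pics/scene2.png

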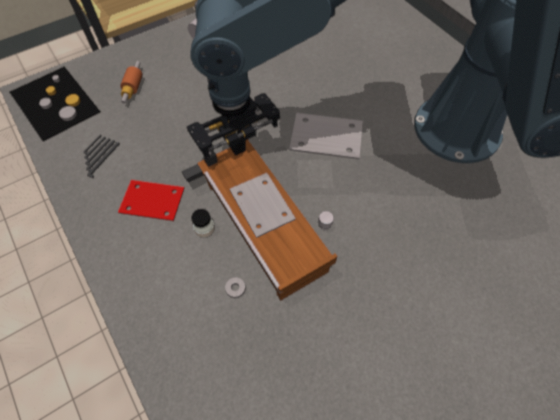

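The touch came at TCP z=0.0398, so the tips are 30 mm above the reported TCP. I'll correct for that and push the stop again.

Run:
```python
from rb import *
ctrl.move_straight(W(-.03,-.165,.058),rate=.08); st()
h=ctrl.move_straight(W(.02,-.165,.058),rate=.04,force_limit=20); st(h)
h=ctrl.move_straight(W(.075,-.165,.058),rate=.025,force_limit=12); st(h)
ctrl.pause(.3); st()
shot("scene","scene3.png")
cw,im=wcam(); cv2.imwrite("pics/w5.png",im)
```

```text
t 11.12 tcp led [-0.0295 -0.1655  0.0588] F [-0.4  0.2 -0.1]
False t 12.53 tcp led [ 0.02  -0.165  0.058] F [-0.8  0.2  1. ]
True t 13.85 tcp led [ 0.052  -0.1648  0.0574] F [-3.   0.3  0.4]
 t 14.15 tcp led [ 0.0512 -0.1643  0.0565] F [-0.2 -0.4 -0.4]
```

View pics/w5.png

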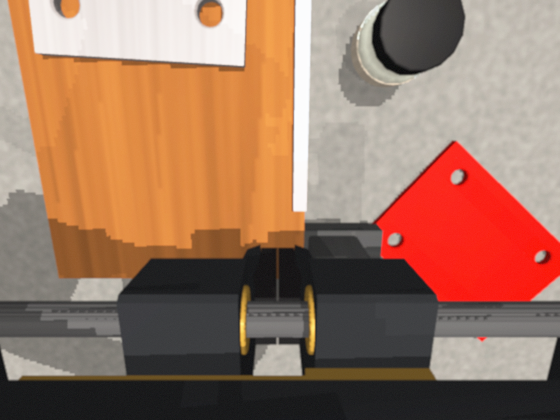

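View pics/scene3.png

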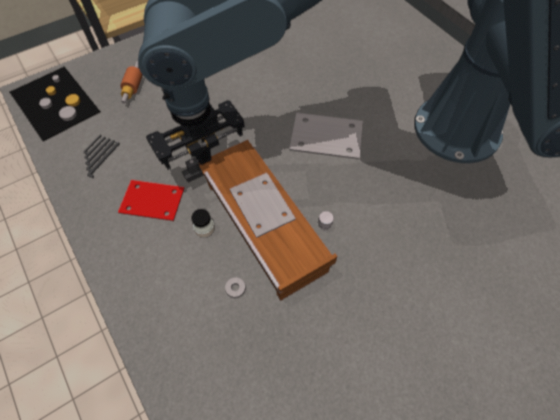

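Run:
```python
from rb import *
ctrl.move_straight(W(.03,-.165,.058),rate=.1)
ctrl.move_straight(W(.03,-.165,.13),rate=.15)
ctrl.move_straight(W(-.003,.085,.13),rate=.2); st()
k=shot("top","top2.png"); im=k["color"][135:255,210:390]
cv2.imwrite("pics/top2c.png",cv2.resize(im,None,fx=4.4,fy=4.4,interpolation=cv2.INTER_CUBIC))
k=shot("scene","scene4.png"); im=k["color"][135:300,175:345]
cv2.imwrite("pics/scene4c.png",cv2.resize(im,None,fx=3.6,fy=3.6,interpolation=cv2.INTER_CUBIC))
```

```text
t 16.65 tcp led [-0.0028  0.0842  0.13  ] F [ 0.2 -0.4 -0.8]
```

View pics/top2c.png

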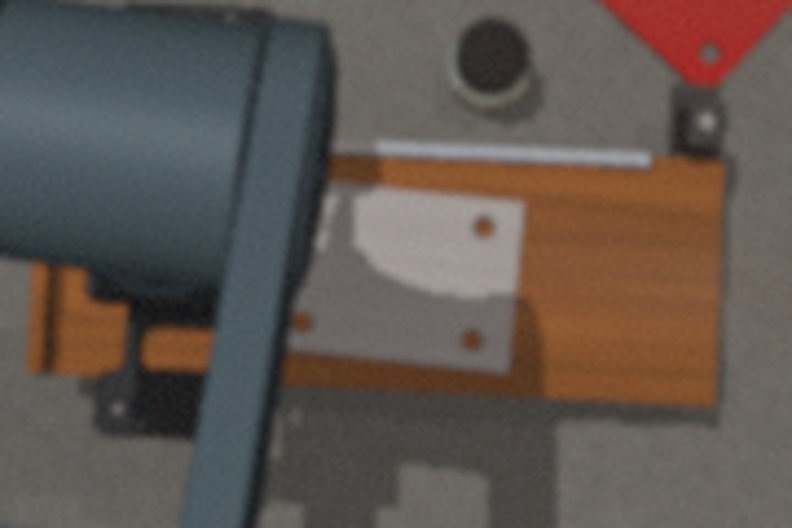

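View pics/scene4c.png

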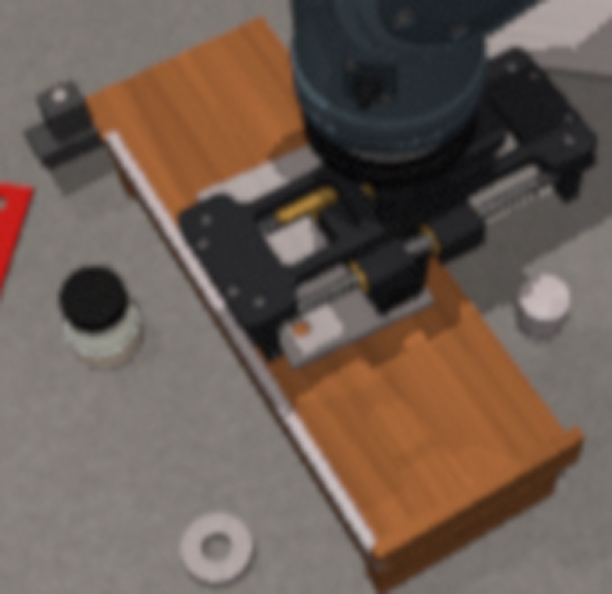

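The stop's knob moved from (705,203) to (705,120) in the crop, which is about 42 mm back. The plate has not moved. Next I lower behind the plate and push it.

Run:
```python
from rb import *
ctrl.move_straight(W(-.003,.085,.055),rate=.12)
h=ctrl.move_straight(W(-.003,.085,.0422),rate=.03,force_limit=5); st(h)
h=ctrl.move_straight(W(-.003,-.045,.0422),rate=.05,force_limit=12); st(h)
k=shot("top","top3.png"); im=k["color"][135:255,230:410]
cv2.imwrite("pics/top3c.png",cv2.resize(im,None,fx=4.4,fy=4.4,interpolation=cv2.INTER_CUBIC))
k=shot("scene","scene5.png"); im=k["color"][115:280,165:335]
cv2.imwrite("pics/scene5c.png",cv2.resize(im,None,fx=3.6,fy=3.6,interpolation=cv2.INTER_CUBIC))
```

```text
False t 18.1 tcp led [-0.0031  0.085   0.0421] F [-0.3  0.2 -0.4]
False t 20.85 tcp led [-0.003  -0.0449  0.0422] F [0.1 2.7 0. ]
```

View pics/top3c.png

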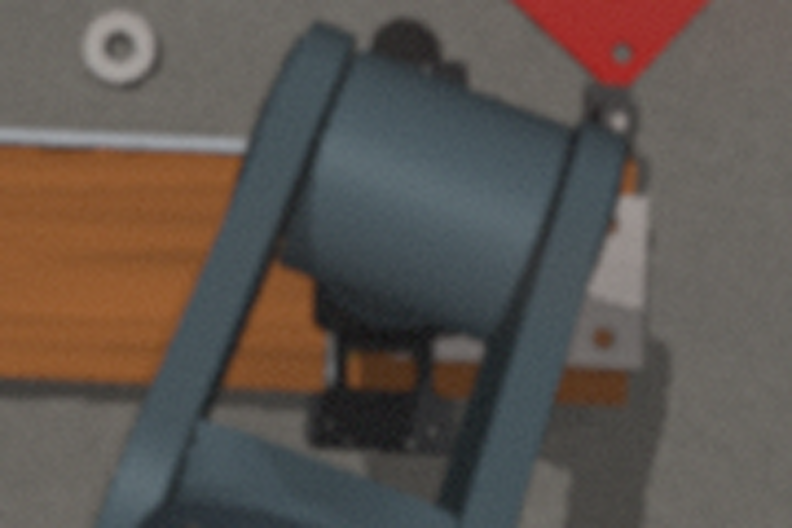

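View pics/scene5c.png

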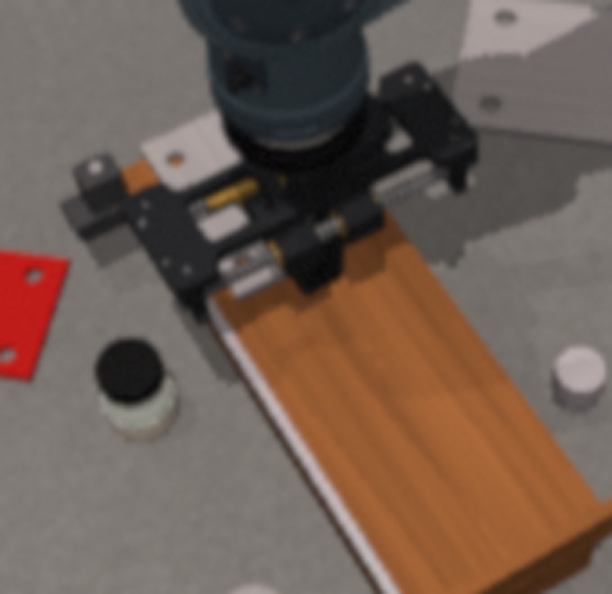

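Run:
```python
from rb import *
ct,cs=cam("top"),cam("scene")
tp=(np.array([(648,195),(642,368)])+.5)/4.4-.5+[230,135]
print([inl(v).round(4) for v in unproj(ct,tp,.076)])
print([inl(v).round(4) for v in unproj(cs,(np.array([(142,148)])+.5)/3.6-.5+[165,115],.076)])
h=ctrl.move_straight(W(-.003,-.083,.0422),rate=.03,force_limit=12); st(h)
ctrl.pause(.3)
ctrl.move_straight(W(-.003,-.06,.0422),rate=.06)
ctrl.move_straight(W(-.003,-.06,.17),rate=.15)
ctrl.move_straight(W(-.003,.12,.2),rate=.2); st()
k=shot("top","top4.png"); im=k["color"][135:255,230:410]
cv2.imwrite("pics/top4c.png",cv2.resize(im,None,fx=4.4,fy=4.4,interpolation=cv2.INTER_CUBIC))
k=shot("scene","scene6.png"); im=k["color"][115:280,165:335]
cv2.imwrite("pics/scene6c.png",cv2.resize(im,None,fx=3.6,fy=3.6,interpolation=cv2.INTER_CUBIC))
```

```text
[array([ 0.0461, -0.1842,  0.076 ]), array([-0.0449, -0.1844,  0.076 ])]
[array([ 0.044 , -0.1836,  0.076 ])]
False t 22.37 tcp led [-0.003  -0.0831  0.0422] F [-0.8  1.5 -0.9]
 t 25.26 tcp led [-0.0032  0.1193  0.1995] F [ 0.4 -0.1  1. ]
```

View pics/top4c.png

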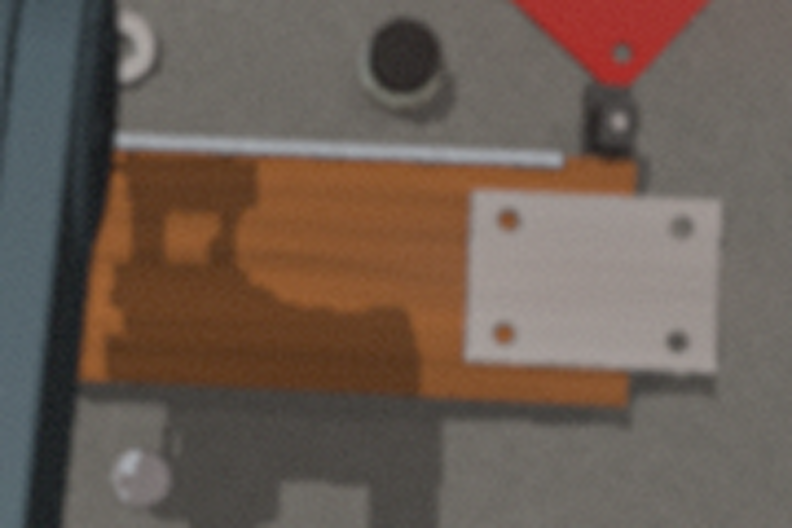

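View pics/scene6c.png

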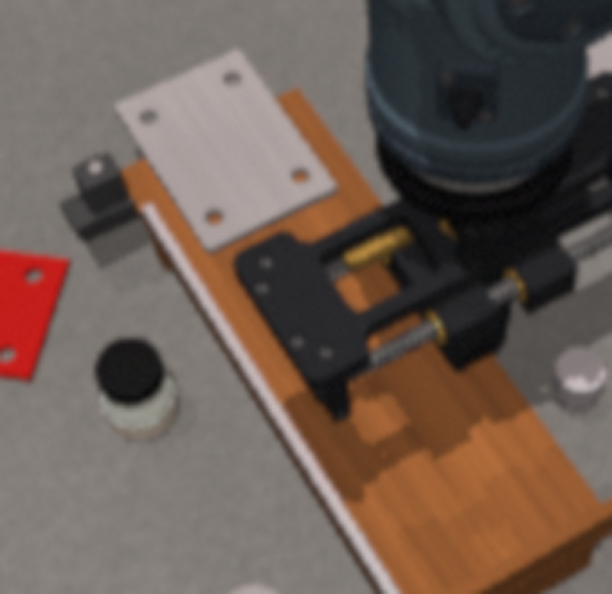

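Run:
```python
from rb import *
ct,cs=cam("top"),cam("scene")
tp=lambda a:(np.array(a)+.5)/4.4-.5+[230,135]
sc=lambda a:(np.array(a)+.5)/3.6-.5+[165,115]
P=[[.045,.065,.076],[.045,-.065,.076],[-.045,-.065,.076],[-.045,.065,.076]]
tq=tp([(471,189),(722,199),(716,374),(465,362)]); sq=sc([(213,250),(115,103),(238,48),(337,186)])
for o in ([(ct,P,tq)],[(cs,P,sq)]):
    q,r=fit(o,[.56,-.2,0]); print(inl([q[0],q[1],0]).round(4),q[2]-led[2],np.abs(r).max(),'lead',inl(T(q,[[0,-.065,.073]])[0]).round(4))
print([inl(v) for v in unproj(ct,tp([(632,405),(637,158)]),.07)])
# stop extents, top face
print([inl(v).round(4) for v in unproj(ct,tp([(588,97),(636,97),(634,135)]),.1)],[inl(v).round(4) for v in unproj(cs,sc([(75,170),(108,155),(124,175),(90,187)]),.1)])
st()
```

```text
[-0.0004 -0.1573  0.    ] 0.003241109038357573 0.42157931210118704 lead [-2.000e-04 -2.223e-01  7.300e-02]
[-0.0018 -0.1591  0.    ] 0.010872803188839597 0.7664553415434057 lead [-0.0011 -0.2241  0.073 ]
[array([-0.06425584, -0.18102674,  0.07      ]), array([ 0.06630918, -0.178799  ,  0.07      ])]
[array([ 0.0921, -0.1471,  0.1   ]), array([ 0.0932, -0.1716,  0.1   ]), array([ 0.0735, -0.1713,  0.1   ])] [array([ 0.0906, -0.171 ,  0.1   ]), array([ 0.0688, -0.1709,  0.1   ]), array([ 0.067 , -0.1523,  0.1   ]), array([ 0.0882, -0.1548,  0.1   ])]
 t 25.36 tcp led [-0.0031  0.1189  0.1996] F [ 0.2 -1.  -0.5]
```

Run:
```python
from rb import *
ctrl.pause(.3); st(); hand_in()
```

```text
t 25.66 tcp led [-0.003   0.1196  0.2   ] F [0.  0.  0.1]
the job is handed in; nothing more can be done
```

The stop is pushed back and the plate sticks out about a third of its length. I handed the job in at 25.7 s of the 58 s allowed; the system gave no verdict.

**What went wrong on the way:** My first push at the stop passed over it without touching anything. The two camera views put the real fingertips about 31 mm above the reported TCP. A light touch on the ledge top confirmed 30 mm, and I used that for every later push.

**Last checks (top and scene cameras):**

| Item | Required | Measured |
|---|---|---|
| Stop travel | over 38 mm | about 42–45 mm |
| Plate past the open end | 28–58 mm | 42 mm (top), 44 mm (scene) |
| Plate yaw to the ledge | below 0.14 rad | 0.003 rad (top), 0.011 rad (scene) |
| Plate centre off the middle line | within 24 mm | 2 mm or less |

- **Plate flatness:** I did not measure tilt directly; a flat plate fits the corners in both views to within 1 pixel.
- **Loose things:** the jar, bearing and socket look unmoved in the pictures, though I did not measure their positions again.
- **Robot:** it is clear of the ledge, touching nothing.

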